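Rack the dry tapas dish

ROBOT

A 6-joint arm with a two-finger parallel gripper is mounted at the origin on a cart in front of the work surface, level with it; the furniture and walls round the work are solid. World frame = base frame: x ahead of the robot, y to its left, z up, the work surface at z = 0. Lengths are in mm, angles in degrees, forces in N, time in s.
With the tool pointing down it reaches from about 300 to 850 mm from the base axis. Payload 4.2 kg.
Tool frame: the origin (TCP) lies on the centre line of the jaws, within the pads' length; the fingertips stand 11 mm ahead of it and the grasp point (between the pads) lies 8 mm behind it; z points along the fingers, y is the line along which they close (so a half turn about z gives the same grasp; the last joint's range is limited). The gripper opens to 91 mm and grips with 3 to 60 N. Pads are 32 mm wide; open, the fingers measure 118 mm over their backs; the gripper's body (76 mm by 178 mm) begins 60 mm behind the grasp point.
Start: joints at [69.614, 18.312, 89.639, -0, 72.044, -1.146], TCP at [189.479, 542.899, 224.976] pointing down, gripper open.
Joint ranges: [-177.97, 177.97], [-48.28, 115.42], [12.27, 149.76], [-77.06, 257.06], [2.81, 150.46], [-146.56, 146.56]. Speed limits (degrees/s): [147.25, 147.25, 180, 180, 180, 180].

INTERFACE

Orientations are given as [roll, pitch, yaw] about the fixed x, y, z axes, in that order (R = Rz(yaw) Ry(pitch) Rx(roll)).
In Python, from workcell import env, grab_frame, camera_model, models gives the robot as it stands.
- The arm moves only by the shell command python3 -m crank 'ROWS' [FORCE]. ROWS is text: rows parted by semicolons, each of 7 numbers parted by spaces: the closure, from -1 (fully open) to 1 (shut), so that 0 is half open, then the shift along the tool's x, y, z in mm, then the turn, a rotation vector about the tool's x, y, z in degrees. A call has 1 to 10 rows; each row shifts and turns the commanded pose from where the row before left it, along the tool's axes as they then stand; what a row does not reach is not made up. A row lasts 1/8 s, in which the tool goes at most 62.5 mm and 10.7 degrees, less where a joint would pass 70% of its speed; a pose out of reach is approached as far as the arm can. A call is refused whole if a number of a shift passes 62.5 or a number of a turn 10.7, either way. A call with a gripper value outside its range is refused whole. The fingers move at their own pace and stop on an object; FORCE is the grip in N (left out, the last holds). Time passes only in rows, so rows that do not move let the fingers close. It gives the time, the measured TCP pose, the force, the opening and the grip force at its end, in the units of the state.
- env.state(): the state, without advancing time (a new reading comes with each control period).
- grab_frame(name): name is "scene" or "side" or "wrist"; returns the picture (384x512x3 uint8, blue, green, red); there is no depth.
- camera_model(name): a dict with "K" (3x3 intrinsics, pixels), "k1" (the pictures are not rectified: a ray, as slopes to the right and down, at radius r is drawn at 1 + k1 r^2 times it, then the intrinsics apply), "R" (3x3) and "t" (3): a world point X has camera coordinates R X + t; the wrist camera has in their place "mount" (4x4, takes a point from camera to tool coordinates, whose origin is the TCP and whose axes are the flange's). Camera axes: x right, y down, z forward; pixel columns grow to the right and rows downward; lengths in mm; the calibration is good to about 2 mm. A picture is of the moment at which its call begins: read the wrist's pose just before it. camera_model takes no time and is no camera call.
- env.job_done(): hands the job in; it is judged then, once.
Trained networks look in the newest picture that a camera, given by its name, has taken for a name from the list of things; names that differ only in an ending like _2 or _b are one class to them, and where a whole thing is asked for, a point or a joint stands for the part that bears it (a point fixed in the world has none). Each returns a list of dicts, best first, with "p" (0 to 1); they miss things now and then, are a little off and sometimes report something else, mostly with a low value. They report only what shows in the picture. A call takes as long as a camera call.
- models.search_frame(name, camera): "point" ([x, y, z] in mm, in world coordinates, good to about 4 mm: the middle of the surface that is visible of it).
The state is a dict: "time_s": time; "qpos": joint angles; "qvel": joint speeds; "effort": joint torques, N m; "ee_pos": TCP position; "ee_rot": TCP orientation; "force": force on the tool from outside, world axes, zero at the start; "torque": the same for the moment, N m; "gripper_width": finger opening in mm; "gripper_force": force on a finger pad.
Only numpy, scipy, OpenCV 4.12 (cv2) and the standard library are available. Lean on these libraries where they do the work, as an engineer would, in place of code of your own. Each camera call takes 0.05 s, during which the arm holds its last target. There are 200 camera calls.

TASK

Take the larger of the two terracotta dishes out of the wooden draining stand and stand it upright in the free gap of the steel wire rack, seated on the rack's rails between the tines. Set it down rather than dropping it, and leave the small dish and the dish already in the rack where they are.

Things in the scene. Friction and masses are not known exactly. Their poses are not given: they have to be found in the camera images.
- dish_center (a point): Centre of the dish to move: flat, round, terracotta, 110 mm across, 12 mm thick, about 0.2 kg, standing on edge in one of the two gaps of the wooden draining stand (140 x 90 mm; rails, tines and spacing as in the rack). x axis: horizontal, through its thickness, square to the flat faces. The top of its rim is 55 mm above this point; it can be pinched there across the faces.
- small_dish_center (a point): Centre of the small terracotta dish (80 mm across, 12 mm thick), standing on edge in the other gap of the wooden stand, 80 mm from the large dish along the x axis. To be left alone. Same axes.
- racked_dish_center (a point): Centre of a dish like the large one (110 mm across, 12 mm thick), already standing on edge in the other gap of the steel wire rack, 80 mm from the free gap along the x axis. To be left alone. Same axes. Keep the arm clear of the citrus press (0.49 m tall, centred at x 0.34, y -0.23 m) and of the clear glass guard on posts, 0.29 m high, beyond the racks.
- free_gap (a point): Free gap of the fixed steel wire rack (140 x 92 mm): where the dish's centre is once seated upright, 72 mm above the counter. x: across the gap, as a seated dish's faces look; z up. Rails along x at y = +-30 mm, tops 47 mm below this point; on each, tines at x = +-12.5 mm (20 mm clear), bent outwards from 4 mm below this point to 40 mm clear at the tips, 17 mm above it.

How it is judged (in metres and radians):
At the end, for the whole second after the job is handed in: The large dish rests in the free gap of the wire rack: its centre within 18 mm across the gap, 12 mm along it and 10 mm in height of the seated point, its faces within 18 degrees of vertical and within 20 degrees of the gap's direction, at rest (x of dish_center in the frame of free_gap between -0.018 and 0.018 m and y of dish_center in the frame of free_gap between -0.012 and 0.012 m and z of dish_center in the frame of free_gap between -0.01 and 0.01 m and angle between dish_center's own x axis and vertical between 1.257 and 1.885 rad and angle between the x axis of dish_center and the x axis of free_gap, either way round below 0.35 rad and linear speed of dish below 0.02 m/s and angular speed of dish below 0.2 rad/s); the robot touches nothing.
It fails at once if the small dish is moved more than 20 mm (distance of small_dish_center from where it was at the start of the episode above 0.02 m).
It fails at once if the dish already in the rack is moved more than 20 mm (distance of racked_dish_center from where it was at the start of the episode above 0.02 m).
It fails at once if the large dish is dropped (falls faster than 0.6 m/s, about 20 mm of free fall, while not held) (contact force between the fingers and dish below 0.05 N and linear speed of dish above 0.6 m/s).
It also fails if it takes over 40 s, if anything falls off the work surface, if the arm or the gripper's body presses on something with over 40 N, if the wrist force passes 120 N, or if a joint passes its speed limit or range.

## Working session

There is one attempt and no reset: what is moved stays moved. The work goes in short steps, Python scripts to look and compute and a shell command to move; the robot and the scene stay as the last step left them, time stands still between calls to the robot, and variables do not carry over. Pictures are saved under pics/ and viewed, at most 13 in all, crops included, and the job is handed in when it is done.

```bash
ls; mkdir -p pics; python3 - <<'E'
from workcell import env, grab_frame, camera_model, models
import cv2, numpy as np
s=env.state(); print(s['ee_pos'],s['ee_rot'],s['gripper_width'])
for n in ['scene','side']:
    cv2.imwrite(f'pics/{n}0.png',grab_frame(n))
    for o in ['dish_center','small_dish_center','racked_dish_center','free_gap']:
        print(n,o,[(np.round(d['point']),round(d['p'],2)) for d in models.search_frame(o,n)][:3])
    m=camera_model(n); print(m['K'],m['k1'],-np.array(m['R']).T@m['t'])
E
```

```text
pics
[189.29453265 542.4277293  224.11692674] [-1.79896625e+02 -3.86848492e-04  1.60763874e+02] 91.2257907412873
scene dish_center [(array([481., -15.,  84.]), 0.73)]
scene small_dish_center [(array([466., -91.,  76.]), 0.57)]
scene racked_dish_center [(array([548., 190.,  88.]), 0.95)]
scene free_gap [(array([484., -16.,  82.]), 0.39)]
[[429.53441424   0.         262.88434937]
 [  0.         429.53441424 194.62280557]
 [  0.           0.           1.        ]] 0.021491219774862125 [ 776.86855501 -469.38453559  709.25473042]
side dish_center [(array([487.,  -9.,  78.]), 0.64)]
side small_dish_center [(array([446., -76.,  69.]), 0.74)]
side racked_dish_center [(array([540., 204.,  78.]), 0.76)]
side free_gap []
[[400.54308917   0.         253.17613361]
 [  0.         400.54308917 191.52411539]
 [  0.           0.           1.        ]] -0.1210033717504089 [387.12461043 769.18688647 534.86971221]
```

View pics/scene0.png

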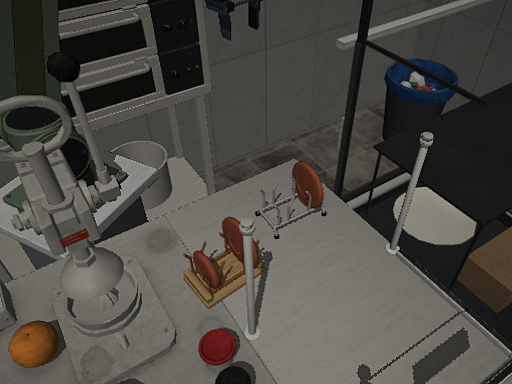

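View pics/side0.png

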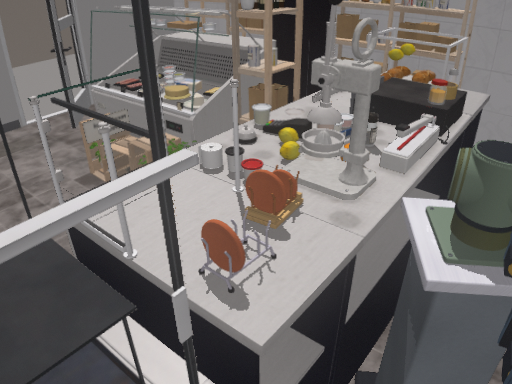

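The scene view shows the stand at about (225,268): large dish (240,240), small dish (207,268). The wire rack is at about (290,210), with its dish at its far end (308,185) and the free gap near (275,210). The glass post feet are at (252,335) and (392,250).

```bash
cat > h.py <<'E'
import numpy as np, cv2
from workcell import env, grab_frame, camera_model, models
from scipy.spatial.transform import Rotation as Ro
def cam(n,s=None):
    m=camera_model(n)
    if n!='wrist': return np.array(m['K']),m['k1'],np.array(m['R']),np.array(m['t']).ravel()
    M=np.array(m['mount']); Rt=Ro.from_euler('xyz',s['ee_rot'],degrees=True).as_matrix()
    R=(Rt@M[:3,:3]).T; c=Rt@M[:3,3]+s['ee_pos']
    return np.array(m['K']),m['k1'],R,-R@c
def proj(c,X):
    K,k,R,t=c
    return cv2.projectPoints(np.atleast_2d(X).astype(float),cv2.Rodrigues(R)[0],t,K,np.array([k,0,0,0.]))[0][:,0]
def back(c,uv,z):
    # pixel -> world point on plane z
    K,k,R,t=c
    p=cv2.undistortPoints(np.array(uv,float).reshape(-1,1,2),K,np.array([k,0,0,0.]))[:,0]
    d=np.c_[p,np.ones(len(p))]@R; o=-R.T@t
    return o+d*((z-o[2])/d[:,2])[:,None]
E
python3 - <<'E'
from h import *
c=cam('scene'); print('posts',back(c,[(252,335),(392,250)],0).round())
print(back(c,[(258,214),(276,236),(324,213)],5).round())
a=cv2.imread('pics/scene0.png')[150:310,170:340]; b=cv2.imread('pics/side0.png')[160:300,190:310]
a=cv2.resize(a,None,fx=2.35,fy=2.35*1,interpolation=2); b=cv2.resize(b,None,fx=3.3,fy=3.3,interpolation=2)
h=max(a.shape[0],b.shape[0]); f=lambda i:cv2.copyMakeBorder(i,0,h-i.shape[0],0,0,0)
o=np.hstack([f(a),f(b)]);print(o.shape);cv2.imwrite('pics/z.png',o[:,:800])
print(env.state()['qpos'], camera_model('wrist'))
E
```

```text
posts [[ 582. -141.    0.]
 [ 754.  160.    0.]]
[[457. 124.   5.]
 [521.  83.   5.]
 [589. 193.   5.]]
(462, 796, 3)
[ 6.96156626e+01  1.83140168e+01  8.96423311e+01 -4.04987752e-04
  7.20423264e+01 -1.14641612e+00] {'K': array([[307.42705644,   0.        , 257.4670036 ],
       [  0.        , 307.42705644, 189.65789486],
       [  0.        ,   0.        ,   1.        ]]), 'k1': 0.01723969040303028, 'mount': array([[ 9.82649904e-04, -9.56796213e-01, -2.90757702e-01,
         8.17528928e+01],
       [ 9.99999517e-01,  9.36842894e-04,  2.96747760e-04,
        -1.02071748e-01],
       [-1.15328461e-05, -2.90757853e-01,  9.56796672e-01,
        -1.59269685e+02],
       [ 0.00000000e+00,  0.00000000e+00,  0.00000000e+00,
         1.00000000e+00]])}
```

View pics/z.png

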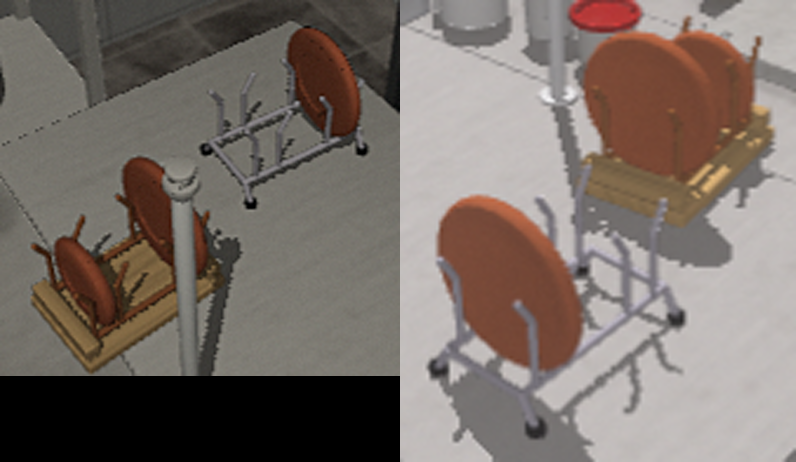

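The zoom shows the free gap (four tines) at the stand-side end of the rack. The racked dish is at the far end, and the glass runs parallel to both racks. Next I'll view both from above with the wrist camera.

```bash
python3 -m crank '-1 0 0 -40 0 0 0;-1 -45 -35 -10 0 0 0;-1 -45 -35 -10 0 0 0;-1 -45 -35 -10 0 0 0;-1 -45 -35 -10 0 0 0;-1 -45 -35 -10 0 0 0;-1 -45 -35 -10 0 0 0;-1 -45 -35 -5 0 0 0;-1 -45 -35 0 0 0 0;-1 -45 -35 0 0 0 10.7'; python3 -m crank '-1 0 0 0 0 0 0;-1 0 0 0 0 0 0;-1 0 0 0 0 0 0'; python3 - <<'E'
from h import *
s=env.state(); print(s['ee_pos'],s['ee_rot'],s['time_s'])
cv2.imwrite('pics/w1.png',grab_frame('wrist'))
import json; json.dump({k:list(map(float,s[k])) for k in('ee_pos','ee_rot')},open('w1.json','w'))
for o in ['dish_center','small_dish_center','racked_dish_center','free_gap']:
    print(o,[(np.round(d['point']),round(d['p'],2)) for d in models.search_frame(o,'wrist')][:3])
E
```

```text
time_s: 1.75
ee_pos: [468.9, 110.3, 330.3]
ee_rot: [179.9, 0.0, 149.8]
force: [1.1, 0.3, -0.7]
gripper_width: 91.4
gripper_force: 0.0
time_s: 2.12
ee_pos: [467.4, 113.1, 330.1]
ee_rot: [180.0, -0.0, 150.2]
force: [-0.6, 0.5, -0.0]
gripper_width: 91.1
gripper_force: 0.0
[467.43916713 113.09285151 330.07631934] [ 1.79977103e+02 -1.27599445e-02  1.50195349e+02] 2.125
dish_center [(array([486.,  -7.,  88.]), 0.83)]
small_dish_center []
racked_dish_center [(array([535., 194., 100.]), 0.91)]
free_gap []
```

View pics/w1.png

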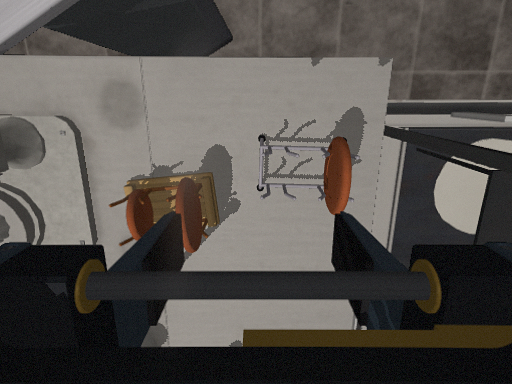

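The wrist view shows the stand (large dish about (190,215), small (140,215)), and the rack with rails from (262,145)/(262,187) to the racked dish (340,175). I'll fit the dish silhouettes numerically and zoom in on the rack.

```bash
cat > fit.py <<'E'
from h import *
import json
from scipy.optimize import minimize
W=json.load(open('w1.json'))
C={'scene':cam('scene'),'side':cam('side'),'wrist':cam('wrist',W)}
I={'scene':cv2.imread('pics/scene0.png'),'side':cv2.imread('pics/side0.png'),'wrist':cv2.imread('pics/w1.png')}
th=np.linspace(0,2*np.pi,60)
def cyl(p,r):
    x,y,z,yaw,tilt=p; R=Ro.from_euler('zy',[0,0]).as_matrix()
    R=(Ro.from_euler('z',yaw,degrees=True)*Ro.from_euler('y',tilt,degrees=True)).as_matrix()
    L=np.vstack([np.c_[np.full(60,h),r*np.cos(th),r*np.sin(th)] for h in(-6,6)])
    return L@R.T+[x,y,z]
def mask(n):
    b,g,r=[I[n][:,:,i].astype(int) for i in range(3)]
    return ((r>1.75*g)&(g<1.9*b)&(r>60)).astype(np.uint8)
def fit(p0,r,views):
    M={}
    for n in views:
        # component of the mask at the predicted place
        k,l,st,ce=cv2.connectedComponentsWithStats(mask(n))
        u=proj(C[n],cyl(p0,r)); box=np.zeros((384,512),np.uint8)
        cv2.fillConvexPoly(box,cv2.convexHull(u.astype(np.int32)),1)
        box=cv2.dilate(box,np.ones((11,11)))
        cnt=np.bincount(l[(box>0)],minlength=k);cnt[0]=0
        m=(l==cnt.argmax()).astype(np.uint8)
        c=max(cv2.findContours(m,0,1)[0],key=cv2.contourArea); print(n,cnt.max(),st[cnt.argmax()])
        M[n]=m
    def cost(p,pr=0):
        s=0
        for n in views:
            a=np.zeros((384,512),np.uint8)
            cv2.fillConvexPoly(a,np.round(cv2.convexHull(proj(C[n],cyl(p,r)).astype(np.float32))*16).astype(np.int32),255,cv2.LINE_AA,4)
            s+=np.abs(a/255.-M[n]).sum()/M[n].sum()
            if pr: print(n,round(np.abs(a/255.-M[n]).sum()/M[n].sum(),3))
        return s
    S=np.vstack([p0]+[np.array(p0)+d for d in np.diag([12,12,8,12,6])])
    o=minimize(cost,p0,method='Nelder-Mead',options=dict(initial_simplex=S,maxiter=800)); cost(o.x,1); return o.x
E
python3 - <<'E'
from fit import *
L=fit([485,-8,72,60,0],55,['side','wrist']);print('large',L.round(1))
R=fit([545,195,72,60,0],55,['side','wrist','scene']);print('racked',R.round(1))
Sm=fit([447,-78,60,60,0],40,['scene','wrist']);print('small',Sm.round(1))
np.save('fit.npy',[L,R,Sm])
a=cv2.resize(I['wrist'][120:210,240:360],None,fx=5,fy=5,interpolation=2)
cv2.imwrite('pics/w1z.png',a)
E
```

```text
side 121 [241 159  38  20 241]
wrist 122 [182 221  14  32 122]
side 1.784
wrist 7.156
large [ 5.272e+02 -1.290e+01  9.110e+01 -3.000e-01 -1.750e+01]
side 25 [219 222  11   8  25]
wrist 1299 [ 324  137   27   78 1299]
scene 823 [293 162  30  45 823]
side 20.651
wrist 2.028
scene 0.852
racked [555.6 193.1  77.9  24.5  10.4]
scene 456 [194 251  25  38 457]
wrist 259 [127 199  14  41 259]
scene 1.214
wrist 1.346
small [459.2 -97.9  59.   55.5  21. ]
```

View pics/w1z.png

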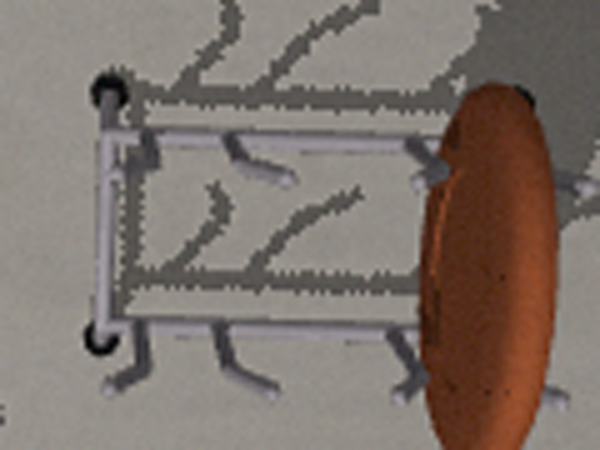

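```bash
python3 - <<'E'
import re
s=open('fit.py').read()
i=s.index("    b,g,r=[I"); j=s.index("def fit")
s=s[:i]+"""    h=cv2.cvtColor(I[n],cv2.COLOR_BGR2HSV).astype(int)
    lo=14 if n!='wrist' else 12
    return (((h[...,0]<lo)|(h[...,0]>172))&(h[...,1]>120)&(h[...,2]>35)).astype(np.uint8)
"""+s[j:]
open('fit.py','w').write(s)
E
python3 - <<'E'
from fit import *
for n,q in dict(side=[(222,245),(265,190),(290,185),(250,212)],wrist=[(340,175),(190,210),(140,212),(208,200)],scene=[(310,185)]).items():
    h=cv2.cvtColor(I[n],cv2.COLOR_BGR2HSV); print(n,[h[v,u] for u,v in q])
L=fit([485,-8,72,60,0],55,['side','wrist']);print('large',L.round(1))
R=fit([545,195,72,60,0],55,['side','wrist','scene']);print('racked',R.round(1))
Sm=fit([447,-78,60,60,0],40,['scene','wrist']);print('small',Sm.round(1))
np.save('fit.npy',[L,R,Sm])
c=C['wrist']
T=back(c,[(263,154),(298,155.6),(261.6,197.6),(294.4,198.6)],89);print('tips',T.round(1),T.mean(0).round(1))
r=back(c,[(265,146.5),(326,149),(265,184.5),(318,186.5)],24);print('rails',r.round(1))
for k in (0,2):
    d=r[k+1]-r[k];print(np.degrees(np.arctan2(d[1],d[0])))
v=np.vstack([np.hstack([mask(n)*255]) for n in('side','wrist')]);cv2.imwrite('pics/m.png',cv2.resize(v,(400,600)))
E
```

```text
side [array([  8, 135, 115], dtype=uint8), array([  9, 142, 120], dtype=uint8), array([ 10, 136, 105], dtype=uint8), array([ 16, 105, 129], dtype=uint8)]
wrist [array([  9, 196,  61], dtype=uint8), array([  8, 110,  67], dtype=uint8), array([ 11, 196,  60], dtype=uint8), array([ 18, 116,  97], dtype=uint8)]
scene [array([  7, 162,  71], dtype=uint8)]
side 1640 [ 246  167   51   48 1764]
wrist 960 [173 186  30  67 960]
side 0.255
wrist 0.756
large [487.5 -12.6  72.6  67.7   7.4]
side 1395 [ 202  220   43   52 1395]
wrist 1655 [ 324  137   28   78 1655]
scene 932 [293 162  30  46 932]
side 0.33
wrist 0.235
scene 0.173
racked [543.1 196.6  68.3  53.4  -3.1]
scene 694 [ 184  217   61   77 1529]
wrist 955 [123 189  31  51 955]
scene 0.685
wrist 0.282
small [459.1 -87.8  50.4  63.1   5.8]
tips [[463.2 124.2  89. ]
 [488.  163.1  89. ]
 [514.9  92.8  89. ]
 [538.5 131.2  89. ]] [501.1 127.8  89. ]
rails [[465.6 127.6  24. ]
 [514.9 206.2  24. ]
 [517.8  98.3  24. ]
 [562.2 169.2  24. ]]
57.86229708327009
57.99267935282497
```

```bash
python3 -m crank '-1 -20 -30 10 0 0 0;-1 -20 -30 10 0 0 0;-1 -20 -30 10 0 0 2;-1 0 0 0 0 0 0;-1 0 0 0 0 0 0;-1 0 0 0 0 0 0'; python3 - <<'E'
from h import *
s=env.state(); print(s['ee_pos'],s['ee_rot'],s['time_s'])
im=grab_frame('wrist');cv2.imwrite('pics/w2.png',im)
import json; json.dump({k:list(map(float,s[k])) for k in('ee_pos','ee_rot')},open('w2.json','w'))
cv2.imwrite('pics/w2z.png',cv2.resize(im[60:260,100:360],None,fx=3,fy=3,interpolation=2))
E
```

```text
time_s: 3.12
ee_pos: [475.3, 5.1, 300.4]
ee_rot: [180.0, 0.0, 148.2]
force: [1.6, 0.2, -0.1]
gripper_width: 91.5
gripper_force: 0.0
[475.30426857   5.06886455 300.35425172] [1.79953286e+02 2.97234055e-02 1.48150496e+02] 3.125
```

View pics/w2z.png

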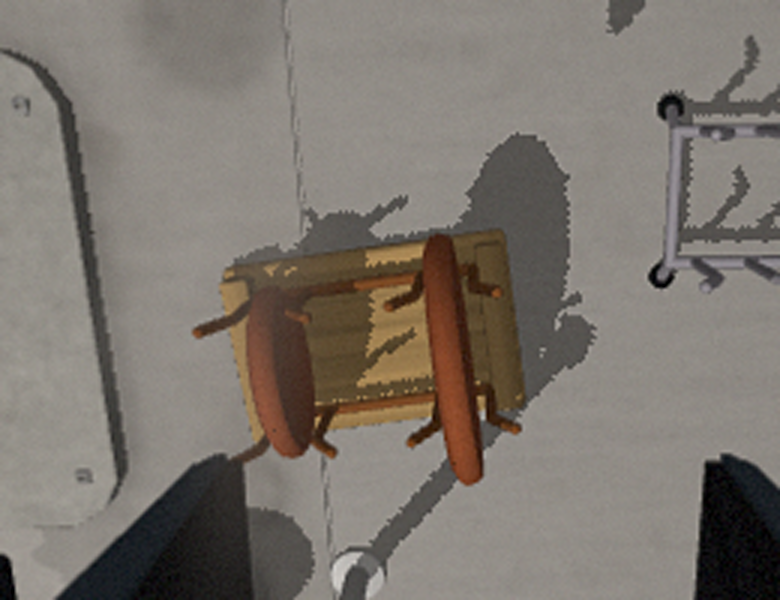

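The zoomed wrist view shows the large dish from (438,238) to (468,482), with its tine tips at (387,305), (500,293), (410,443) and (520,430). The stand is turned about 8° relative to the tool.

```bash
python3 - <<'E'
from fit import *
W=json.load(open('w2.json')); c=cam('wrist',W); C['wrist']=c; I['wrist']=cv2.imread('pics/w2.png')
f=lambda q:[(a/3+100-.33,b/3+60-.33) for a,b in q]
T=back(c,f([(387,305),(500,293),(410,443),(520,430),(195,333),(305,317),(333,452)]),89)
print(T.round(1)); m=T[:4].mean(0);print('gap',m.round(1))
for i,j in((0,1),(2,3),(4,0),(5,1),(6,3),(0,2),(1,3)):
    d=T[j]-T[i];print(i,j,np.degrees(np.arctan2(d[1],d[0])).round(1),np.linalg.norm(d).round(1))
P=fit([m[0],m[1],72,65,0],55,['wrist','side']);print('large',P.round(1))
# rack gap recheck with this view
print('rack tips L', back(c,f([(712,133),(708,287)]),89).round(1))
im=I['wrist'].copy()
for p,col in((P,(0,255,0)),([m[0],m[1],72,66.5,0],(255,0,0))):
    cv2.polylines(im,[cv2.convexHull(proj(c,cyl(p,55)).astype(np.float32)).astype(np.int32)],True,col,1)
cv2.imwrite('pics/o.png',cv2.resize(im[110:240,160:300],None,fx=4,fy=4))
E
```

```text
[[452.4 -21.8  89. ]
 [472.5  20.   89. ]
 [507.7 -46.5  89. ]
 [527.4  -3.5  89. ]
 [420.6 -95.4  89. ]
 [438.9 -53.1  89. ]
 [493.7 -76.7  89. ]]
gap [490.  -12.9  89. ]
0 1 64.3 46.4
2 3 65.3 47.3
4 0 66.6 80.1
5 1 65.3 80.5
6 3 65.3 80.6
0 2 -24.0 60.5
1 3 -23.1 59.7
wrist 972 [240 138  21  84 972]
side 1628 [ 246  167   51   48 1764]
wrist 0.18
side 0.243
large [486.7 -14.2  72.2  65.1   4.7]
rack tips L [[462.2 122.1  89. ]
 [514.9  93.   89. ]]
```

View pics/o.png

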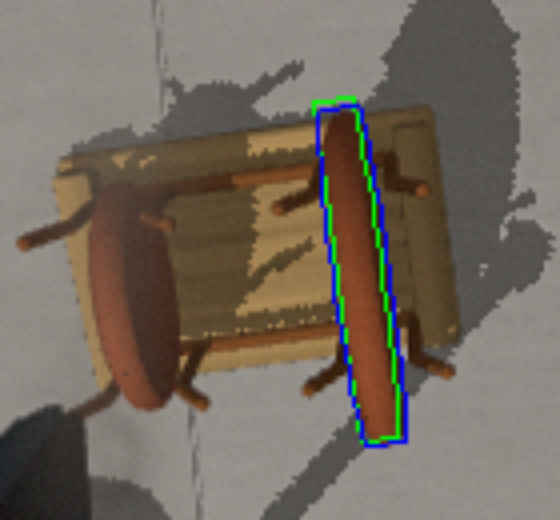

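Tine spacing (47 x 60 mm, 80 mm pitch) matches the spec. The dish gap is at (490,-13) with yaw 65.3°, and the rack gap is at (501,128) with yaw 58°. Now I'll align and descend.

```bash
python3 -m crank '-1 0 0 0 0 0 -7.1;-1 -20 -12 20 0 0 0;-1 0 0 40 0 0 0;-1 0 0 40 0 0 0;-1 0 0 30 0 0 0;-1 0 0 0 0 0 0;-1 0 0 0 0 0 0;-1 0 0 0 0 0 0' 25; python3 - <<'E'
from h import *
s=env.state(); print(s['ee_pos'],s['ee_rot'])
im=grab_frame('wrist')
cv2.imwrite('pics/w3.png',im)
E
```

```text
time_s: 4.18
ee_pos: [489.3, -15.0, 171.5]
ee_rot: [179.9, 0.2, 155.2]
force: [-0.3, -0.7, 0.9]
gripper_width: 91.1
gripper_force: 0.0
[489.34313958 -15.04416014 171.54242803] [1.79923628e+02 1.76172368e-01 1.55180571e+02]
```

View pics/w3.png

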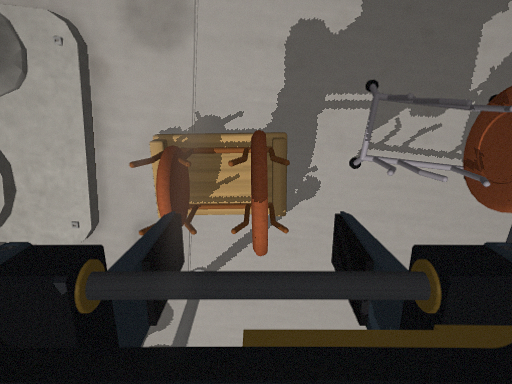

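The dish is at column 260, square to the jaws and centred between them (fingers at 182 and 333). I'll descend 60 mm and grip.

```bash
python3 -m crank '-1 0 0 30 0 0 0;-1 0 0 20 0 0 0;-1 0 0 10 0 0 0;-1 0 0 0 0 0 0;1 0 0 0 0 0 0;1 0 0 0 0 0 0;1 0 0 0 0 0 0;1 0 0 0 0 0 0;1 0 0 0 0 0 0;1 0 0 0 0 0 0' 25; python3 -m crank '1 0 0 0 0 0 0;1 0 0 0 0 0 0;1 0 0 0 0 0 0;1 0 0 0 0 0 0' 25
```

```text
time_s: 5.48
ee_pos: [488.2, -15.2, 109.9]
ee_rot: [180.0, -0.0, 155.2]
force: [0.4, -0.5, -0.4]
gripper_width: 34.3
gripper_force: 0.0
time_s: 5.98
ee_pos: [488.3, -15.1, 110.0]
ee_rot: [180.0, 0.0, 155.2]
force: [-0.4, 0.8, -0.1]
gripper_width: 11.8
gripper_force: 25.0
```

```bash
python3 -m crank '1 0 0 -5 0 0 0;1 0 0 -10 0 0 0;1 0 0 -20 0 0 0;1 0 0 -25 0 0 0;1 0 0 -25 0 0 0;1 0 0 -15 0 0 0;1 0 0 -5 0 0 0;1 0 0 0 0 0 0;1 0 0 0 0 0 0'; python3 - <<'E'
from h import *
s=env.state(); print(s['ee_pos'],s['ee_rot'],s['gripper_force'])
W={k:list(map(float,s[k])) for k in('ee_pos','ee_rot')}
im=grab_frame('wrist'); side=grab_frame('side')
cv2.imwrite('pics/w4.png',np.vstack([im[60:280,100:400],cv2.resize(side[130:300,180:330],(300,340))]))
import json; json.dump(W,open('w4.json','w')); cv2.imwrite('pics/w4raw.png',im); cv2.imwrite('pics/s4raw.png',side)
E
```

```text
time_s: 7.1
ee_pos: [487.7, -15.1, 214.0]
ee_rot: [-180.0, -0.1, 155.2]
force: [-0.1, -0.1, -2.7]
gripper_width: 12.1
gripper_force: 25.0
[487.66958573 -15.14372076 214.02039161] [-1.79963788e+02 -1.06608988e-01  1.55160437e+02] 24.99658226966858
```

View pics/w4.png

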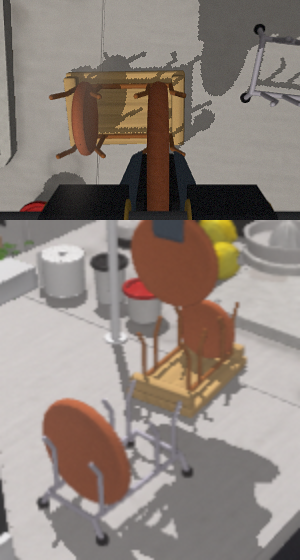

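The dish is held upright and clear of the stand, and the small dish is unmoved. Next, over to the free gap.

```bash
python3 -m crank '1 0 0 0 0 0 3.6;1 0 0 0 0 0 3.6;1 13 26 0 0 0 0;1 13 26 0 0 0 0;1 13 26 0 0 0 0;1 13 26 0 0 0 0;1 13 24 0 0 0 0;1 0 0 0 0 0 0;1 0 0 0 0 0 0;1 0 0 0 0 0 0'; python3 - <<'E'
from h import *
s=env.state(); print(s['ee_pos'],s['ee_rot'],s['gripper_force'])
u=np.array([.530,.848]);n=np.array([.848,-.530]); p=s['ee_pos'][:2]-[501.1,127.9]; print('off',p@u,p@n)
im=grab_frame('wrist'); c=cam('wrist',s)
# predicted rail/tine places vs picture
G=np.array([501.1,127.9,72]); R=np.array([[.530,.848,0],[-.848,.530,0],[0,0,1]])
for l in [(-21,30,17),(-21,-30,17),(21,30,17),(21,-30,17),(80,0,55)]:
    uv=proj(c,G+np.array(l)@R)[0]; cv2.circle(im,tuple(np.round(uv).astype(int)),2,(0,255,0),1)
cv2.imwrite('pics/w5.png',cv2.resize(im[60:280,140:406],None,fx=2.6,fy=2.6))
E
```

```text
time_s: 8.45
ee_pos: [500.9, 127.0, 214.8]
ee_rot: [-180.0, -0.0, 147.9]
force: [0.3, -0.1, -1.8]
gripper_width: 12.1
gripper_force: 25.0
[500.91487872 126.99370114 214.80498777] [-1.79971506e+02 -7.69384230e-03  1.47908862e+02] 24.99653309583664
off -0.8666557158366167 0.32335554720450593
```

View pics/w5.png

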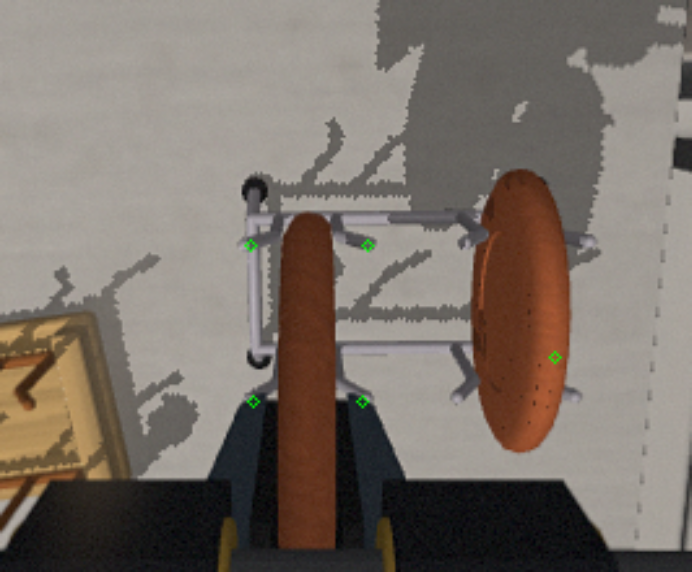

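The dish (column 308) sits midway between the tine tips (250 and 369), and the projected tips match the picture. I'll lower it.

```bash
python3 -m crank '1 0 1 25 0 0 0;1 0 0 25 0 0 0;1 0 0 20 0 0 0;1 0 0 15 0 0 0;1 0 0 8 0 0 0;1 0 0 3 0 0 0;1 0 0 0 0 0 0;1 0 0 0 0 0 0;1 0 0 0 0 0 0' ; python3 -m crank '1 0 0 2 0 0 0;1 0 0 2 0 0 0;1 0 0 0 0 0 0;1 0 0 0 0 0 0'
```

```text
time_s: 9.62
ee_pos: [501.8, 128.8, 119.4]
ee_rot: [180.0, 0.0, 148.0]
force: [-0.2, -0.8, -2.6]
gripper_width: 12.0
gripper_force: 25.0
time_s: 10.12
ee_pos: [501.6, 128.6, 114.9]
ee_rot: [180.0, -0.0, 148.0]
force: [-0.6, 0.2, -2.3]
gripper_width: 12.0
gripper_force: 25.0
```

```bash
python3 -m crank '1 0 0 2 0 0 0;1 0 0 1 0 0 0;1 0 0 0 0 0 0;1 0 0 0 0 0 0'; python3 -m crank '1 0 0 1 0 0 0;1 0 0 0 0 0 0;1 0 0 0 0 0 0'; python3 -m crank '1 0 0 1 0 0 0;1 0 0 0 0 0 0;1 0 0 0 0 0 0'
```

```text
time_s: 10.62
ee_pos: [501.6, 128.7, 111.9]
ee_rot: [180.0, -0.0, 148.0]
force: [0.5, -0.1, -2.2]
gripper_width: 12.0
gripper_force: 25.0
time_s: 11.0
ee_pos: [501.6, 128.6, 110.9]
ee_rot: [180.0, -0.0, 148.0]
force: [0.4, 0.8, -3.1]
gripper_width: 12.0
gripper_force: 25.0
time_s: 11.38
ee_pos: [501.7, 128.7, 110.2]
ee_rot: [180.0, 0.0, 148.0]
force: [-0.6, -0.4, 2.0]
gripper_width: 12.0
gripper_force: 25.0
```

Contact: the force has gone from -2.6 to +2.0 N at the expected height. I'll release to half open and rise.

```bash
python3 -m crank '1 0 0 0.5 0 0 0;1 0 0 0 0 0 0;0.6 0 0 0 0 0 0;0.4 0 0 0 0 0 0;0.1 0 0 0 0 0 0;0.1 0 0 0 0 0 0;0.1 0 0 0 0 0 0;0.1 0 0 0 0 0 0'; python3 - <<'E'
from h import *
s=env.state(); print(s['gripper_width'],s['gripper_force'],s['force'])
E
python3 -m crank '0.1 0 0 -5 0 0 0;0.1 0 0 -15 0 0 0;0.1 0 0 -30 0 0 0;0.1 0 0 -40 0 0 0;0.1 0 0 -40 0 0 0;0.1 0 0 0 0 0 0;0.1 0 0 0 0 0 0;0.1 0 0 0 0 0 0'; python3 - <<'E'
from h import *
s=env.state(); c=cam('wrist',s); im=grab_frame('wrist'); side=grab_frame('side')
import json; json.dump({k:list(map(float,s[k])) for k in('ee_pos','ee_rot')},open('w6.json','w'))
cv2.imwrite('pics/w6raw.png',im);cv2.imwrite('pics/s6raw.png',side)
a=cv2.resize(im[60:260,150:400],(500,400));b=cv2.resize(side[150:300,190:290],(267,400))
cv2.imwrite('pics/w6.png',np.hstack([a,b]))
E
```

```text
time_s: 12.38
ee_pos: [501.6, 128.7, 109.4]
ee_rot: [180.0, -0.0, 148.0]
force: [-0.2, 0.1, -0.1]
gripper_width: 40.9
gripper_force: 0.0
40.854552554376696 0.0 [-0.19896027  0.07889599 -0.06949667]
time_s: 13.38
ee_pos: [500.8, 128.5, 238.4]
ee_rot: [-179.9, -0.1, 148.0]
force: [-0.2, -0.8, 0.1]
gripper_width: 41.3
gripper_force: 0.0
```

View pics/w6.png

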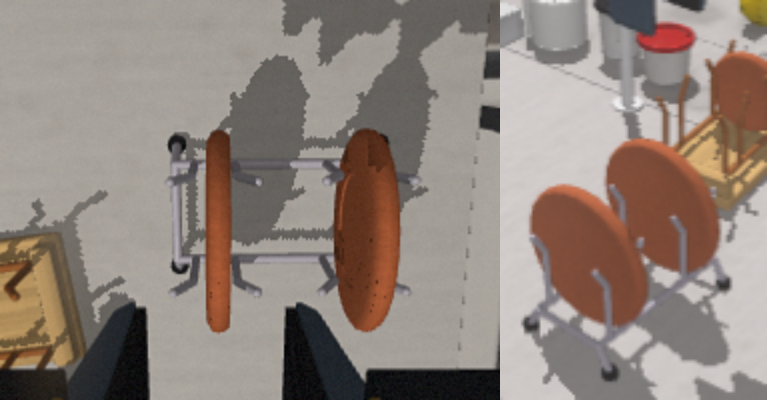

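The dish stands upright between the four tines at (218,230). It is level with the racked dish, and the gripper is clear of both.

```bash
python3 -c "
from workcell import env
print(env.job_done())"
```

```text
the job is handed in; nothing more can be done
None
```

The large dish is standing upright in the free gap of the wire rack, set down gently, with the small dish and the racked dish left where they were; the job was handed in at about 13.5 s, and no verdict came back.

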